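# Snap the pinch cap into the sauce canister

## Robot

A 6-joint arm with a two-finger parallel gripper is mounted at the origin on the work surface. World frame = base frame: x ahead of the robot, y to its left, z up, the work surface at z = 0. Lengths are in m, angles in degrees, forces in N, time in s.
With the tool pointing down it reaches from about 0.35 to 0.85 m from the base axis. Payload 8.1 kg.
Tool frame: the origin (TCP) lies at the centre of the arm's flange, where the gripper is bolted on; the fingertips stand 173 mm ahead of it and the grasp point (between the pads) lies 155 mm ahead of it; z points along the fingers, y is the direction in which the jaws open and shut (so a half turn about z gives the same grasp; the last joint's range is limited). The gripper opens to 85 mm and grips with 20 to 120 N. Pads are 22 mm wide; open, the fingers measure 114 mm over their backs; the gripper's body (76 mm by 85 mm) begins 54 mm behind the grasp point. The pads swing forward as they close: fully open they stand 13 mm farther back than shut.
Start: joints at [-70.268, 7.471, 85.268, -0, 87.261, -4.893], TCP at [0.25, -0.545, 0.405] pointing down, gripper open.
Joint ranges: [-169.43, 169.43], [-51.17, 129.36], [1.28, 143.12], [-76.62, 256.62], [0, 156.53], [-152.29, 152.29]. Speed limits (degrees/s): [136.94, 136.94, 159.86, 180, 180, 180].

## Interface

Orientations are given as a 3x3 rotation matrix whose columns are the frame's x, y, z axes.
In Python, from bench import r gives the robot as it stands.
- The arm moves only by the shell command python3 -m jog 'ROWS' [FORCE]. ROWS is JSON, a list of rows, each an object of numbers: "x", "y", "z": the shift along the tool's x, y, z in m; "rx", "ry", "rz": the turn, a rotation vector about the tool's x, y, z in rad; "claw": the closure, from 0 (fully open) to 1 (shut). In form: [{"x": .., "y": .., "z": .., "rx": .., "ry": .., "rz": .., "claw": ..}, ...]. A call has exactly 10 rows; each row shifts and turns the commanded pose from where the row before left it, along the tool's axes as they then stand; what a row does not reach is not made up. A row lasts 1/8 s, in which the tool goes at most 62.5 mm and 10.7 degrees, less where a joint would pass 70% of its speed; a pose out of reach is approached as far as the arm can. A call with a gripper value outside its range is refused whole. The fingers move at their own pace and stop on an object; FORCE is the grip in N (left out, the last holds). Time passes only in rows, so rows that do not move let the fingers close, or fill a call up. It gives the time, the measured TCP pose, the force and the opening at its end, in the units of the state.
- r.get_obs(): the state, without advancing time (a new reading comes with each control period).
- r.capture(name): name is "scene" or "top"; returns a dict with "img" (480x640x3 uint8, blue, green, red), "mtx" (3x3 intrinsics, pixels), "distortion" ([k1, k2, p1, p2, k3] as OpenCV has them; the pictures are not rectified), "R" (3x3) and "t" (3): a world point X has camera coordinates R X + t. Camera axes: x right, y down, z forward; pixel columns grow to the right and rows downward; lengths in m; the calibration is good to about 2 mm. A picture is of the moment at which its call begins. There is no depth.
- r.close_job(): hands the job in, once; it reports no verdict.
The state is a dict: "clock": time; "joints": joint angles; "qd": joint speeds; "joint_efforts": joint torques, N m; "tool_pos": TCP position; "ee_rot": TCP orientation; "wrist_force": force on the tool from outside, world axes, zero at the start; "ft_torque": the same for the moment, N m; "gripper_width": finger opening in m.
Only numpy, scipy, OpenCV 4.12 (cv2) and the standard library are available. Lean on these libraries where they do the work, as an engineer would, in place of code of your own. Each camera call takes 0.05 s, during which the arm holds its last target. There are 200 camera calls.

## Task

Close the open sauce canister with the red cap: squeeze its two black tabs, push the cap gently straight down into the mouth against the springy gasket, and let the tabs spring out under the lip so that the cap stays locked and level by itself. Never push the canister hard, and leave the closed canister, bottle, carton and tubs alone.

Things in the scene. Friction and masses are not known exactly. Their poses are not given: they have to be found in the camera images.
- cap: Red cap, 90 g, standing upright on the board. Origin: centre of its underside, z up. A round plug (62 mm across, z 0 to 32 mm, lowest 4 mm tapered to 57 mm) under a round flange (84 mm across, z 32 to 36 mm), with two black sprung tabs that are pinched together along the cap's y. Fingertips may push down on the flange outside the tabs.
- cap_tabs (a point): Point midway between the two upright tabs, 48 mm above the cap's underside. The tabs stand at the cap's +y and -y, z 36 to 60 mm, each 16 mm wide along x and 4 mm thick; outer faces 40 mm apart when free, 29 mm when fully squeezed (about 7 N per tab).
- cap_feet (a point): Point on the cap's axis, 26 mm above its underside (6 mm below the flange), level with the tops of the tabs' feet. Each tab moves with its foot, which sticks out of the plug at the same side (z 21 to 26 mm, 12 mm wide): 71 mm over both feet when free, 60 mm when squeezed.
- tab_a (a joint): Inward travel of the tab at the cap's +y: 0 = free, fully out; 0.0055 m = fully squeezed; sprung outward.
- tab_b (a joint): The same for the tab at the cap's -y.
- well: Round steel base (130 mm across, 8 mm thick) with a grey collar (110 mm across, 45 mm tall), fixed to the counter; the open cream canister (88 mm across, 100 mm tall) stands in it. Origin: centre of the base's underside, on the counter, z up. Over 25 N in all on well and canister is too much.
- mouth_nominal (a point): Point of the well, 124 mm above its origin: where the top centre of the canister's lip would be on average. The canister itself is not measured: its axis is up to 4 mm off in x and in y (a sideways push of 1 to 2 N shifts it within that play), its lip's top up to 12 mm higher or lower. Find it by touch or camera. Mouth: 66 mm across, lip 4 mm thick, 78 mm across below it.
- gasket (a joint): How far the black ring gasket on the lip (70 to 82 mm across, standing 4 mm above the lip) is pressed down by the cap's flange: 0 = up, 0.004 m = hard stop. About 2 N to start, 6 N at 0.002, 10 N at 0.004. At 0.002 or more the tab feet are below the lip and can spring out; locked, it reads about 0.002.
- closed: A second such collar with a canister already closed by its red cap (top of its tabs 142 mm above the counter), fixed. Origin: centre of the base's underside. Leave alone; it may be on either side of the open one.
- board: White cutting board 170 x 170 x 12 mm, fixed on the counter. Origin: centre of its underside.
- bottle: Loose amber bottle, 66 mm across, 190 mm tall. Origin: centre of its underside. Leave alone.
- carton: Loose brown carton 110 x 150 x 70 mm. Origin: centre of its underside. Leave alone.
- tubs: Two stacked black food tubs, 116 mm across, 96 mm tall, loose. Origin: centre of the underside. Leave alone.

How it is judged (in metres and radians):
On the way, in this order (a step that is already met when the one before it is completed fails the run):
1. the cap is lifted off the board with both tabs squeezed (value of joint each of tab_a, tab_b above 0.0035 m and height (world z) of cap above 0.03 m), for 0.2 s.
2. the cap is in the mouth and presses the gasket down by 1.6 mm or more (value of joint gasket above 0.0016 m and horizontal distance between cap and well below 0.01 m and height (world z) of cap below 0.11 m), for 0.1 s.
At the end, for the whole second after the job is handed in: The cap is locked in the open canister's mouth and let go: both tabs are out to within 1.5 mm of free, the cap by itself keeps the gasket pressed down by 1 to 3.5 mm, its underside is 78 to 110 mm above the counter within 10 mm of the well's axis, level to 0.06 rad, at rest (value of joint gasket between 0.001 and 0.0035 m and value of joint each of tab_a, tab_b below 0.0015 m and horizontal distance between cap and well below 0.01 m and height (world z) of cap between 0.078 and 0.11 m and angle between cap's own z axis and vertical below 0.06 rad and linear speed of cap below 0.02 m/s); the robot touches nothing.
It fails at once if the well with its canister is pushed with more than 25 N (contact force between well and anything else above 25 N).
It fails at once if the closed canister is touched with more than 3 N (contact force between closed and anything else above 3 N).
It fails at once if the bottle, carton or tubs are moved by more than 15 mm (distance of any of bottle, carton, tubs from where it was at the start of the episode above 0.015 m).
It also fails if it takes over 72 s, if anything falls off the work surface, if the arm or the gripper's body presses on something with over 40 N, if the wrist force passes 120 N, or if a joint passes its speed limit or range.

## Working session

There is one attempt and no reset: what is moved stays moved. The work goes in short steps, Python scripts to look and compute and a shell command to move; the robot and the scene stay as the last step left them, time stands still between calls to the robot, and variables do not carry over. Pictures are saved under pics/ and viewed, about 8 in all and at most 12, crops included, and the job is handed in when it is done.

```bash
ls; mkdir -p pics
python3 - <<'E'
from bench import r
import cv2,numpy as np
o=r.get_obs();print({k:np.round(v,3).tolist() for k,v in o.items()})
for n in("scene","top"):
    c=r.capture(n);cv2.imwrite(f"pics/{n}0.png",c["img"]);print(n,c["mtx"],c["distortion"],c["R"],c["t"],-np.array(c["R"]).T@c["t"])
E
```

```text
pics
{'clock': 0.0, 'joints': [-70.267, 7.516, 85.331, 0.002, 87.263, -4.894], 'qd': [-0.014, -0.057, -0.023, 0.056, 0.129, -0.018], 'joint_efforts': [-0.001, -56.941, -50.055, -0.0, 0.015, -0.0], 'tool_pos': [0.25, -0.545, 0.404], 'ee_rot': [[0.909, 0.417, -0.001], [0.417, -0.909, 0.002], [0.0, -0.002, -1.0]], 'wrist_force': [0.321, 0.536, 0.102], 'ft_torque': [0.024, 0.036, 0.023], 'gripper_width': 0.085}
scene [[441.42049565   0.         324.19260405]
 [  0.         441.42049565 243.08175361]
 [  0.           0.           1.        ]] [-0.0889989  0.         0.         0.         0.       ] [[ 0.75496141  0.65566763  0.01154237]
 [ 0.48356962 -0.54473978 -0.68514159]
 [-0.44293757  0.522837   -0.72831846]] [-0.48627804 -0.23037953  1.29911884] [ 1.05395425 -0.48588751  0.79394244]
top [[552.74683091   0.         307.71045715]
 [  0.         552.74683091 233.92104963]
 [  0.           0.           1.        ]] [-0.16353122  0.          0.          0.          0.        ] [[-0.01351916 -0.9998919  -0.00578069]
 [-0.98386289  0.01433353 -0.178349  ]
 [ 0.17841257  0.00327628 -0.98395031]] [0.00849015 0.6240132  1.04190305] [ 0.4281696  -0.00386865  1.13652204]
```

View pics/scene0.png

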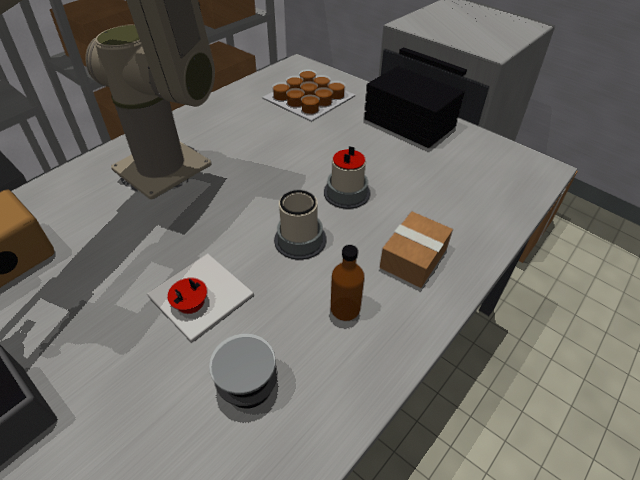

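View pics/top0.png

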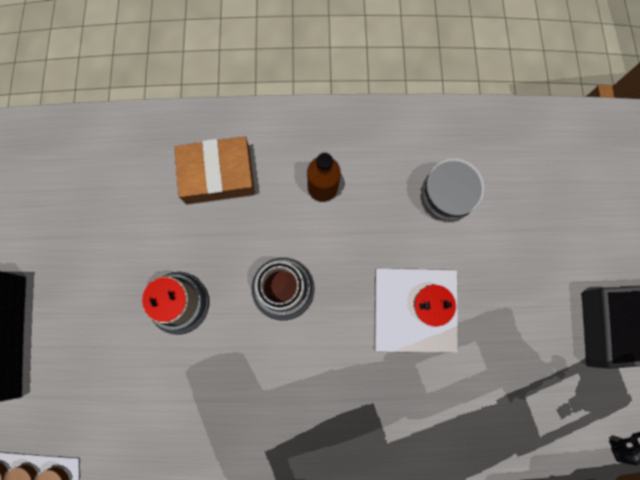

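The scene view shows the cap on the board at about (187,294) and the open mouth at (298,202). In the top view the cap is at (435,306), with tabs near (425,306) and (447,304), and the mouth is at (282,286). Next I'll segment the cap and zoom in on the mouth.

```bash
cat > h.py <<'E'
import cv2,numpy as np
from bench import r
def und(c,p):
    return cv2.undistortPoints(np.array(p,float).reshape(-1,1,2),c["mtx"],np.array(c["distortion"])).reshape(-1,2)
def ray(c,p):
    R=np.array(c["R"]);d=np.c_[und(c,p),np.ones(len(np.reshape(p,(-1,2))))]@R
    return -R.T@np.array(c["t"]),d/np.linalg.norm(d,axis=1)[:,None]
def onz(c,p,z):
    o,d=ray(c,p);return o+d*((z-o[2])/d[:,2])[:,None]
def tri(cs,ps):
    A=np.zeros((3,3));b=np.zeros(3);L=[]
    for c,p in zip(cs,ps):
        o,d=ray(c,p);M=np.eye(3)-np.outer(d[0],d[0]);A+=M;b+=M@o;L.append((o,M))
    X=np.linalg.solve(A,b);return X,[round(float(np.linalg.norm(M@(X-o)))*1000,1) for o,M in L]
def circ(P): # circle fit on xy
    A=np.c_[2*P[:,:2],np.ones(len(P))];s=np.linalg.lstsq(A,(P[:,:2]**2).sum(1),rcond=None)[0]
    return s[:2],np.sqrt(s[2]+s[:2]@s[:2])
def red(im):
    h=cv2.cvtColor(im,cv2.COLOR_BGR2HSV);return (((h[...,0]<6)|(h[...,0]>174))&(h[...,1]>190)&(h[...,2]>90)).astype(np.uint8)
def blob(m,near):
    cs,_=cv2.findContours(m,cv2.RETR_EXTERNAL,cv2.CHAIN_APPROX_NONE)
    return max((c for c in cs if np.hypot(*(c.reshape(-1,2).mean(0)-near))<40),key=cv2.contourArea)
E
python3 - <<'E'
from h import *
cs=[r.capture("scene"),r.capture("top")];E=[]
for c,n in zip(cs,[(187,294),(435,306)]):
    b=cv2.convexHull(blob(red(c["img"]),n));e=cv2.fitEllipse(b);E.append(e[0]);print("ell",e)
    P=onz(c,b.reshape(-1,2).astype(float),.048);print("circle z.048",circ(P))
    m=np.zeros(c["img"].shape[:2],np.uint8);cv2.fillPoly(m,[b],1)
    k=(m>0)&(c["img"].max(2)<60);nn,l,s,ct=cv2.connectedComponentsWithStats(k.astype(np.uint8));print("tabs",[(s[i].tolist(),ct[i].round(1).tolist()) for i in range(1,nn) if s[i,4]>4])
print(tri(cs,E))
f=[]
for c,(x,y),s in zip(cs,[(298,215),(282,286)],(1,1)):
    f.append(cv2.resize(c["img"][y-45:y+45,x-45:x+45],(400,400),interpolation=cv2.INTER_NEAREST))
g=[cv2.resize(c["img"][y-25:y+25,x-25:x+25],(400,200*2),interpolation=cv2.INTER_NEAREST)[:200*2] for c,(x,y) in zip(cs,[(187,291),(435,306)])]
o=np.vstack([np.hstack(f),np.hstack(g)]);cv2.imwrite("pics/z.png",cv2.resize(o,(600,600),interpolation=cv2.INTER_AREA))
E
```

```text
ell ((186.70152282714844, 293.5941162109375), (29.755321502685547, 39.81301498413086), 70.67274475097656)
circle z.048 (array([ 0.47875001, -0.25190358]), np.float64(0.040655925835762614))
tabs [([189, 279, 11, 11, 54], [193.6, 284.5]), ([174, 290, 9, 14, 63], [178.1, 297.2])]
ell ((434.6582946777344, 305.0309753417969), (38.63125228881836, 40.360931396484375), 141.8647003173828)
circle z.048 (array([ 0.47924549, -0.24924133]), np.float64(0.039294729603014826))
tabs [([444, 301, 7, 7, 36], [446.7, 304.2]), ([420, 303, 9, 6, 39], [424.8, 305.5])]
(array([ 0.47852233, -0.25083427,  0.04544032]), [1.4, 1.4])
```

View pics/z.png

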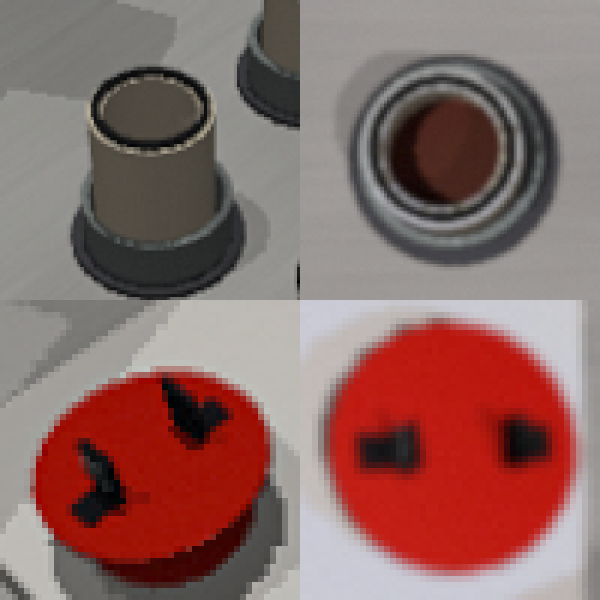

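The crop shows the scene gasket as a clear dark ring. In the top view it is a thin dark ring of about 20 px radius near (280,285). The cap's tabs lie almost along world y, and the flange height of 0.0454 fits the expected 0.048. Next I'll triangulate the gasket ring and the tab line.

Run:
```python
from h import *
cs=[r.capture("scene"),r.capture("top")];E=[]
for c,n,a,b,t in zip(cs,[(298,202),(280,285)],(12,14),(22,24),(55,110)):
    im=c["img"];v=im.max(2).astype(int);ys,xs=np.mgrid[:480,:640];
    # darkest pixel along each radial direction (subpixel by weights)
    P=[]
    for th in np.linspace(0,2*np.pi,90,endpoint=False):
        e=(.8 if n[0]==298 else 1.)
        rr=np.arange(a,b,.25);X=n[0]+rr*np.cos(th);Y=n[1]+rr*np.sin(th)*(.75 if n[0]==298 else 1)
        p=cv2.remap(im.max(2).astype(np.float32),X.astype(np.float32)[None],Y.astype(np.float32)[None],cv2.INTER_LINEAR)[0]
        i=p.argmin(); 
        if p[i]<t: P.append((X[i],Y[i]))
    P=np.array(P,np.float32);e=cv2.fitEllipse(P)
    print(len(P),e);E.append(e[0])
    for z in(.118,.128,.138):
        print(z,circ(onz(c,P.astype(float),z)),onz(c,e[0],z))
X,er=tri(cs,E);print("mouth",X,er)
T=[onz(c,p,.055) for c,p in zip(cs,([(193.6,284.5),(178.1,297.2)],[(446.7,304.2),(424.8,305.5)]))]
for t in T:d=t[1]-t[0];print(t,"mid",t.mean(0),"ang from y",np.degrees(np.arctan2(-d[0],d[1])),np.linalg.norm(d))
# well base / collar: dark-grey base from top
```

```text
90 ((297.4591064453125, 202.11326599121094), (22.126066207885742, 33.31864547729492), 88.46510314941406)
0.118 (array([0.51114503, 0.05705605]), np.float64(0.03839222373074259)) [[0.51182731 0.05629842 0.118     ]]
0.128 (array([0.51917544, 0.04902365]), np.float64(0.03782424306601652)) [[0.51984763 0.04827723 0.128     ]]
0.138 (array([0.52720585, 0.04099126]), np.float64(0.037256262401292664)) [[0.52786794 0.04025605 0.138     ]]
90 ((283.2242126464844, 284.7269592285156), (33.45187759399414, 37.83539962768555), 5.526534080505371)
0.118 (array([0.51845142, 0.04570398]), np.float64(0.03254449055494143)) [[0.51822273 0.0459988  0.118     ]]
0.128 (array([0.51756502, 0.04521727]), np.float64(0.03222496393436709)) [[0.51733858 0.0455092  0.128     ]]
0.138 (array([0.51667862, 0.04473056]), np.float64(0.03190543731380235)) [[0.51645442 0.04501959 0.138     ]]
mouth [0.51857321 0.04694394 0.12772609] [1.9, 1.9]
[[ 0.47653711 -0.23024925  0.055     ]
 [ 0.47909149 -0.27265731  0.055     ]] mid [ 0.4778143  -0.25145328  0.055     ] ang from y -176.5530544093229 0.04248492302192996
[[ 0.47984633 -0.27167395  0.055     ]
 [ 0.47834323 -0.22784623  0.055     ]] mid [ 0.47909478 -0.24976009  0.055     ] ang from y 1.9642143543795798 0.04385348745667501
```

```bash
python3 -m jog '[{"rz":0.127,"claw":0.3},{"rz":0.127,"claw":0.3},{"rz":0.128,"claw":0.3},{"x":0.035,"y":-0.0405,"claw":0.3},{"x":0.035,"y":-0.0405,"claw":0.3},{"x":0.035,"y":-0.0405,"claw":0.3},{"x":0.035,"y":-0.0405,"claw":0.3},{"x":0.034,"y":-0.0405,"claw":0.3},{"x":0.034,"y":-0.0405,"claw":0.3},{"x":0.034,"y":-0.0405,"claw":0.3}]' 20
python3 - <<'E'
from h import *
cs=[r.capture("scene"),r.capture("top")]
cv2.imwrite("pics/a.png",np.hstack([cv2.resize(cs[0]["img"][130:370,60:300],(400,400)),cv2.resize(cs[1]["img"][190:430,320:560],(400,400))]))
c=cs[1];P=[];im=c["img"].max(2).astype(np.float32);Q=[]
for th in np.linspace(0,2*np.pi,90,endpoint=False):
    rr=np.arange(17,26,.25).astype(np.float32);X=280+rr*np.float32(np.cos(th));Y=285+rr*np.float32(np.sin(th))
    p=cv2.remap(im,X[None],Y[None],cv2.INTER_CUBIC)[0];i=p.argmin();P.append((X[i],Y[i]));Q.append(rr[i])
print(np.array(Q).tolist());P=np.array(P,np.float32);print(cv2.fitEllipse(P));print(circ(onz(c,P.astype(float),.128)))
E
```

```text
[25.25, 25.5, 25.5, 25.75, 25.5, 25.75, 25.75, 19.75, 19.75, 19.75, 19.75, 19.75, 19.75, 20.0, 20.0, 20.0, 20.25, 20.25, 20.25, 20.25, 20.25, 20.5, 20.5, 20.5, 20.75, 20.75, 20.75, 20.75, 21.0, 21.0, 17.0, 17.0, 17.0, 17.0, 17.0, 17.0, 17.0, 17.0, 21.5, 21.5, 21.25, 21.5, 21.5, 21.25, 21.5, 21.25, 21.5, 21.5, 21.5, 21.75, 21.5, 21.5, 21.5, 21.5, 21.5, 21.25, 21.25, 21.0, 21.0, 21.0, 21.0, 21.0, 21.0, 21.0, 20.75, 20.75, 21.0, 21.0, 20.75, 20.75, 20.5, 20.5, 20.5, 20.5, 20.25, 20.25, 20.25, 20.25, 20.25, 20.0, 20.0, 20.0, 20.0, 20.0, 19.75, 19.75, 20.0, 25.0, 25.25, 25.25]
((281.01904296875, 284.69677734375), (39.311790466308594, 45.688079833984375), 106.28231811523438)
(array([0.51775627, 0.04954882]), np.float64(0.03841849373268748))schema error: expected keys x, y, z, rx, ry, rz, claw
```

View pics/a.png

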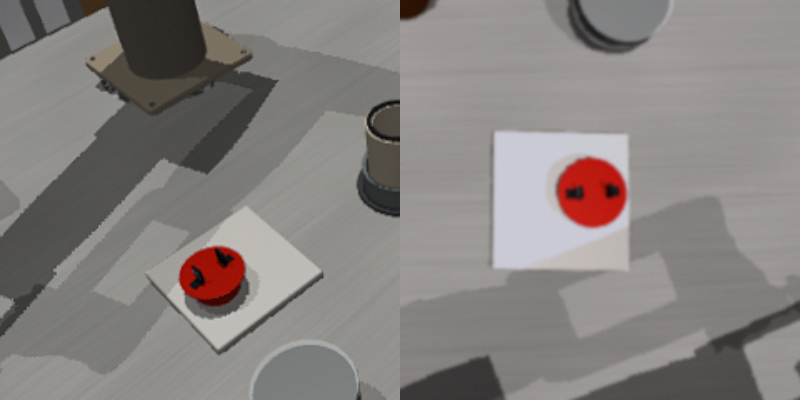

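The move was refused because every row needs all keys, so the picture is unchanged (4 viewed so far). I'll resend it in full and refit the top ring with outliers excluded.

```bash
python3 -m jog '[{"x":0,"y":0,"z":0,"rx":0,"ry":0,"rz":0.127,"claw":0.3},{"x":0,"y":0,"z":0,"rx":0,"ry":0,"rz":0.127,"claw":0.3},{"x":0,"y":0,"z":0,"rx":0,"ry":0,"rz":0.128,"claw":0.3},{"x":0.035,"y":-0.0405,"z":0,"rx":0,"ry":0,"rz":0,"claw":0.3},{"x":0.035,"y":-0.0405,"z":0,"rx":0,"ry":0,"rz":0,"claw":0.3},{"x":0.035,"y":-0.0405,"z":0,"rx":0,"ry":0,"rz":0,"claw":0.3},{"x":0.035,"y":-0.0405,"z":0,"rx":0,"ry":0,"rz":0,"claw":0.3},{"x":0.034,"y":-0.0405,"z":0,"rx":0,"ry":0,"rz":0,"claw":0.3},{"x":0.034,"y":-0.0405,"z":0,"rx":0,"ry":0,"rz":0,"claw":0.3},{"x":0.034,"y":-0.0405,"z":0,"rx":0,"ry":0,"rz":0,"claw":0.3}]' 20
python3 - <<'E'
from h import *
cs=[r.capture("scene"),r.capture("top")]
c=cs[1];P=[];im=cv2.imread("pics/top0.png").max(2).astype(np.float32)
for th in np.linspace(0,2*np.pi,90,endpoint=False):
    rr=np.arange(18.5,23,.25).astype(np.float32);X=279.2+rr*np.float32(np.cos(th));Y=285.1+rr*np.float32(np.sin(th))
    p=cv2.remap(im,X[None],Y[None],cv2.INTER_CUBIC)[0];i=p.argmin()
    if 0<i<len(rr)-1:P.append((X[i],Y[i]))
P=np.array(P,np.float32);e=cv2.fitEllipse(P);print(len(P),e);print(circ(onz(c,P.astype(float),.128)))
print("mouth",tri(cs,[(297.46,202.11),e[0]]))
E
```

```text
clock: 1.65
tool_pos: [0.479, -0.2491, 0.4049]
ee_rot: [[0.999, 0.048, 0.001], [0.048, -0.999, -0.0], [0.001, 0.0, -1.0]]
wrist_force: [0.3, -0.3, -0.4]
gripper_width: 0.0598
90 ((279.0930480957031, 284.9056701660156), (41.127079010009766, 41.449623107910156), 40.04608154296875)
(array([0.51729481, 0.05311044]), np.float64(0.03780484341756994))
mouth (array([0.5168754 , 0.05258481, 0.12363949]), [0.9, 0.9])
```

Ring radius is 37.8 mm against the expected 38, centred at about (0.517, 0.053) and z 0.124. Now descending onto the cap.

```bash
python3 -m jog '[{"x":0,"y":0.001,"z":0.03,"rx":0,"ry":0,"rz":0,"claw":0.3},{"x":0,"y":0,"z":0.03,"rx":0,"ry":0,"rz":0,"claw":0.3},{"x":0,"y":0,"z":0.03,"rx":0,"ry":0,"rz":0,"claw":0.3},{"x":0,"y":0,"z":0.03,"rx":0,"ry":0,"rz":0,"claw":0.3},{"x":0,"y":0,"z":0.025,"rx":0,"ry":0,"rz":0,"claw":0.3},{"x":0,"y":0,"z":0.015,"rx":0,"ry":0,"rz":0,"claw":0.3},{"x":0,"y":0,"z":0.01,"rx":0,"ry":0,"rz":0,"claw":0.3},{"x":0,"y":0,"z":0.003,"rx":0,"ry":0,"rz":0,"claw":0.3},{"x":0,"y":0,"z":0,"rx":0,"ry":0,"rz":0,"claw":0.3},{"x":0,"y":0,"z":0,"rx":0,"ry":0,"rz":0,"claw":0.3}]'
python3 - <<'E'
from h import *
cs=[r.capture("scene"),r.capture("top")]
cv2.imwrite("pics/b.png",np.hstack([cv2.resize(cs[0]["img"][215:335,125:245],(400,400)),cv2.resize(cs[1]["img"][245:365,375:495],(400,400))]))
E
```

```text
clock: 3.0
tool_pos: [0.4786, -0.2519, 0.2326]
ee_rot: [[0.999, 0.048, 0.001], [0.048, -0.999, -0.001], [0.001, 0.001, -1.0]]
wrist_force: [0.2, 0.7, 0.4]
gripper_width: 0.06
```

View pics/b.png

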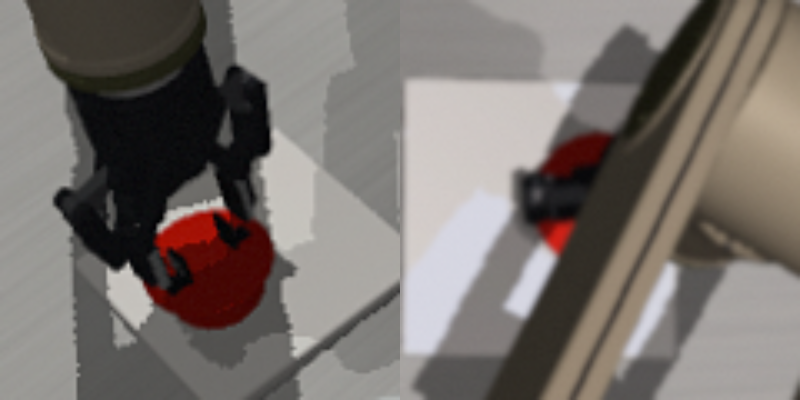

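The scene view shows both fingers outside the tabs, straddling them around crop (150,260) and (240,210). Now lower 8 mm and squeeze.

```bash
python3 -m jog '[{"x":0,"y":-0.001,"z":0.003,"rx":0,"ry":0,"rz":0,"claw":0.3},{"x":0,"y":0,"z":0.003,"rx":0,"ry":0,"rz":0,"claw":0.3},{"x":0,"y":0,"z":0.002,"rx":0,"ry":0,"rz":0,"claw":0.3},{"x":0,"y":0,"z":0,"rx":0,"ry":0,"rz":0,"claw":0.45},{"x":0,"y":0,"z":0,"rx":0,"ry":0,"rz":0,"claw":0.5},{"x":0,"y":0,"z":0,"rx":0,"ry":0,"rz":0,"claw":0.55},{"x":0,"y":0,"z":0,"rx":0,"ry":0,"rz":0,"claw":0.6},{"x":0,"y":0,"z":0,"rx":0,"ry":0,"rz":0,"claw":0.65},{"x":0,"y":0,"z":0,"rx":0,"ry":0,"rz":0,"claw":0.7},{"x":0,"y":0,"z":0,"rx":0,"ry":0,"rz":0,"claw":0.75}]' 30
python3 -m jog '[{"x":0,"y":0,"z":0,"rx":0,"ry":0,"rz":0,"claw":0.8},{"x":0,"y":0,"z":0,"rx":0,"ry":0,"rz":0,"claw":0.8},{"x":0,"y":0,"z":0,"rx":0,"ry":0,"rz":0,"claw":0.8},{"x":0,"y":0,"z":0,"rx":0,"ry":0,"rz":0,"claw":0.8},{"x":0,"y":0,"z":0,"rx":0,"ry":0,"rz":0,"claw":0.8},{"x":0,"y":0,"z":0,"rx":0,"ry":0,"rz":0,"claw":0.8},{"x":0,"y":0,"z":-0.002,"rx":0,"ry":0,"rz":0,"claw":0.8},{"x":0,"y":0,"z":-0.005,"rx":0,"ry":0,"rz":0,"claw":0.8},{"x":0,"y":0,"z":-0.01,"rx":0,"ry":0,"rz":0,"claw":0.8},{"x":0,"y":0,"z":-0.01,"rx":0,"ry":0,"rz":0,"claw":0.8}]'
python3 - <<'E'
from h import *
cs=[r.capture("scene"),r.capture("top")]
cv2.imwrite("pics/c.png",cv2.resize(cs[0]["img"][205:325,125:245],(500,500)))
E
```

```text
clock: 4.35
tool_pos: [0.4786, -0.2508, 0.225]
ee_rot: [[0.999, 0.048, 0.001], [0.048, -0.999, -0.0], [0.001, 0.0, -1.0]]
wrist_force: [-4.2, 2.1, 10.3]
gripper_width: 0.0257
clock: 5.6
tool_pos: [0.4782, -0.2507, 0.2514]
ee_rot: [[0.999, 0.048, 0.0], [0.048, -0.999, -0.0], [0.0, 0.0, -1.0]]
wrist_force: [-0.3, 0.1, -0.7]
gripper_width: 0.0253
```

View pics/c.png

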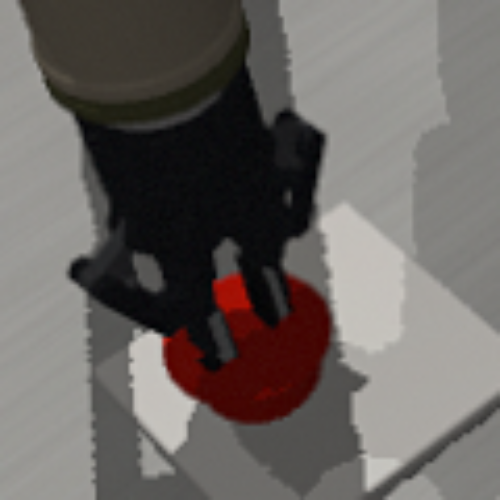

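The cap appears gripped by the tabs and lifted. The 10 N during the squeeze was the fingertips touching the flange. Lift further and verify.

```bash
python3 -m jog '[{"x":0,"y":0,"z":-0.01,"rx":0,"ry":0,"rz":0,"claw":0.8},{"x":0,"y":0,"z":-0.02,"rx":0,"ry":0,"rz":0,"claw":0.8},{"x":0,"y":0,"z":-0.025,"rx":0,"ry":0,"rz":0,"claw":0.8},{"x":0,"y":0,"z":-0.03,"rx":0,"ry":0,"rz":0,"claw":0.8},{"x":0,"y":0,"z":-0.03,"rx":0,"ry":0,"rz":0,"claw":0.8},{"x":0.012,"y":-0.03,"z":-0.01,"rx":0,"ry":0,"rz":0,"claw":0.8},{"x":0.011,"y":-0.03,"z":0,"rx":0,"ry":0,"rz":0,"claw":0.8},{"x":0.01,"y":-0.03,"z":0,"rx":0,"ry":0,"rz":0,"claw":0.8},{"x":0.01,"y":-0.03,"z":0,"rx":0,"ry":0,"rz":0,"claw":0.8},{"x":0.01,"y":-0.03,"z":0,"rx":0,"ry":0,"rz":0,"claw":0.8}]'
python3 -m jog '[{"x":0,"y":-0.03,"z":0,"rx":0,"ry":0,"rz":0,"claw":0.8},{"x":0,"y":-0.03,"z":0,"rx":0,"ry":0,"rz":0,"claw":0.8},{"x":0,"y":-0.03,"z":0,"rx":0,"ry":0,"rz":0,"claw":0.8},{"x":0,"y":-0.03,"z":0,"rx":0,"ry":0,"rz":0,"claw":0.8},{"x":0,"y":-0.02,"z":0,"rx":0,"ry":0,"rz":0,"claw":0.8},{"x":0,"y":-0.0115,"z":0,"rx":0,"ry":0,"rz":0,"claw":0.8},{"x":0,"y":0,"z":0,"rx":0,"ry":0,"rz":0,"claw":0.8},{"x":0,"y":0,"z":0,"rx":0,"ry":0,"rz":0,"claw":0.8},{"x":0,"y":0,"z":0,"rx":0,"ry":0,"rz":0,"claw":0.8},{"x":0,"y":0,"z":0,"rx":0,"ry":0,"rz":0,"claw":0.8}]'
python3 - <<'E'
from h import *
cs=[r.capture("scene"),r.capture("top")]
cv2.imwrite("pics/d.png",np.hstack([cv2.resize(cs[0]["img"][100:260,220:380],(400,400)),cv2.resize(cs[1]["img"][205:365,200:360],(400,400))]))
E
```

```text
clock: 6.95
tool_pos: [0.5241, -0.0973, 0.376]
ee_rot: [[0.999, 0.048, 0.0], [0.048, -0.999, 0.0], [0.0, -0.0, -1.0]]
wrist_force: [0.4, -0.1, -1.2]
gripper_width: 0.0252
clock: 8.2
tool_pos: [0.5168, 0.0525, 0.3757]
ee_rot: [[0.999, 0.047, -0.0], [0.047, -0.999, -0.0], [-0.0, 0.0, -1.0]]
wrist_force: [0.1, -0.4, -0.4]
gripper_width: 0.0251
```

View pics/d.png

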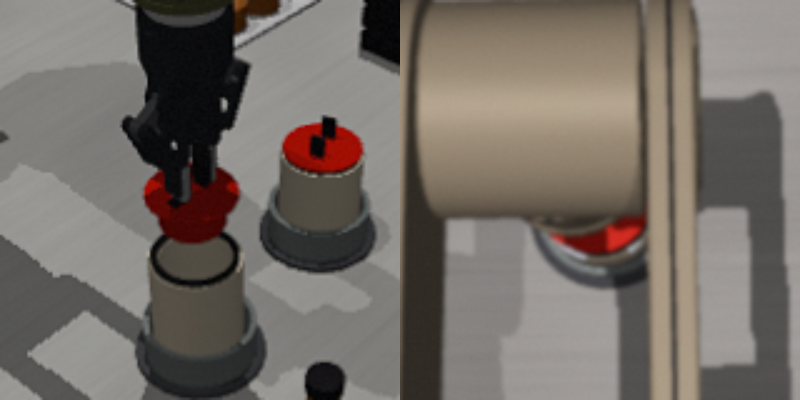

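The cap hangs level above the mouth, with the flange at roughly crop (192,195). I'll measure its centre from the flange rim as a check.

Run:
```python
from h import *
from scipy.optimize import least_squares
h=cv2.cvtColor
z=r.get_obs()["tool_pos"][2]-.225+.048
for n,nr in(("scene",(297,180)),("top",(280,298))):
    c=r.capture(n);b=blob(red(c["img"]),nr).reshape(-1,2).astype(float)
    if n=="scene":
        b=cv2.convexHull(b.astype(np.float32)).reshape(-1,2).astype(float);ymid=b[[b[:,0].argmin(),b[:,0].argmax()],1].max();b=b[b[:,1]<=ymid+3]
    else: b=b[b[:,1]>b[:,1].max()-14]  # lower rim part; listed for check
    P=onz(c,b,z)
    s=least_squares(lambda q:np.hypot(P[:,0]-q[0],P[:,1]-q[1])-.042,P[:,:2].mean(0)+[.03*(n!="scene"),0],loss="soft_l1",f_scale=.001)
    print(n,len(b),"free",circ(P),"r42",s.x,np.abs(s.fun).mean(),z)
```

```text
scene 8 free (array([0.48466064, 0.03367903]), np.float64(0.009446352503771686)) r42 [0.44980294 0.01299145] 0.0034206568564587357 0.19866518089483293
top 68 free (array([0.49411439, 0.04731617]), np.float64(0.019612053975351214)) r42 [0.52187511 0.05312727] 0.003949198783150974 0.19866518089483293
```

Run:
```python
from h import *
from scipy.optimize import least_squares
z=r.get_obs()["tool_pos"][2]-.225+.048
c=r.capture("scene");h=cv2.cvtColor(c["img"],cv2.COLOR_BGR2HSV)
m=(((h[...,0]<8)|(h[...,0]>172))&(h[...,1]>170)&(h[...,2]>35)).astype(np.uint8);w=np.zeros_like(m);w[150:205,262:328]=m[150:205,262:328]
nz=cv2.findNonZero(w);b=cv2.convexHull(nz).reshape(-1,2).astype(float)
print(b.tolist())
i,j=b[:,0].argmin(),b[:,0].argmax();print("extents",b[i],b[j])
b=b[b[:,1]<=max(b[i,1],b[j,1])+2]
for zz in(z,):
    P=onz(c,b,zz);s=least_squares(lambda q:np.hypot(P[:,0]-q[0],P[:,1]-q[1])-.042,P[:,:2].mean(0),loss="soft_l1",f_scale=.0008)
    print(zz,s.x,np.round(s.fun*1e3,1))
    X=np.array([[.517,.053,zz]]);p=cv2.projectPoints(X,cv2.Rodrigues(np.array(c["R"]))[0],np.array(c["t"]),c["mtx"],np.array(c["distortion"]))[0];print("expected px",p)
```

```text
[[314.0, 179.0], [309.0, 190.0], [308.0, 192.0], [307.0, 193.0], [301.0, 196.0], [293.0, 196.0], [287.0, 194.0], [286.0, 193.0], [279.0, 182.0], [278.0, 180.0], [278.0, 174.0], [280.0, 171.0], [283.0, 169.0], [285.0, 168.0], [296.0, 165.0], [307.0, 167.0], [309.0, 168.0], [314.0, 173.0]]
extents [278. 180.] [314. 179.]
0.19870374321910483 [0.51871402 0.0495894 ] [-3.5 -1.5 -1.4 -0.2  0.4 -0.4 -0.7  0.9 -0.1 -0.5 -1.7]
expected px [[[296.97080272 175.91077429]]]
```

Cap centre agrees with the arm's pose to about 1–2 mm, within the ±4.5 mm taper capture. Descending in stages with force checks.

```bash
python3 -m jog '[{"x":0,"y":0,"z":0.006,"rx":0,"ry":0,"rz":0,"claw":0.8},{"x":0,"y":0,"z":0.006,"rx":0,"ry":0,"rz":0,"claw":0.8},{"x":0,"y":0,"z":0.006,"rx":0,"ry":0,"rz":0,"claw":0.8},{"x":0,"y":0,"z":0.004,"rx":0,"ry":0,"rz":0,"claw":0.8},{"x":0,"y":0,"z":0.003,"rx":0,"ry":0,"rz":0,"claw":0.8},{"x":0,"y":0,"z":0.003,"rx":0,"ry":0,"rz":0,"claw":0.8},{"x":0,"y":0,"z":0.003,"rx":0,"ry":0,"rz":0,"claw":0.8},{"x":0,"y":0,"z":0.002,"rx":0,"ry":0,"rz":0,"claw":0.8},{"x":0,"y":0,"z":0.001,"rx":0,"ry":0,"rz":0,"claw":0.8},{"x":0,"y":0,"z":0,"rx":0,"ry":0,"rz":0,"claw":0.8}]'
python3 -m jog '[{"x":0,"y":0,"z":0.001,"rx":0,"ry":0,"rz":0,"claw":0.8},{"x":0,"y":0,"z":0.001,"rx":0,"ry":0,"rz":0,"claw":0.8},{"x":0,"y":0,"z":0.001,"rx":0,"ry":0,"rz":0,"claw":0.8},{"x":0,"y":0,"z":0.001,"rx":0,"ry":0,"rz":0,"claw":0.8},{"x":0,"y":0,"z":0.001,"rx":0,"ry":0,"rz":0,"claw":0.8},{"x":0,"y":0,"z":0,"rx":0,"ry":0,"rz":0,"claw":0.8},{"x":0,"y":0,"z":0,"rx":0,"ry":0,"rz":0,"claw":0.8},{"x":0,"y":0,"z":0,"rx":0,"ry":0,"rz":0,"claw":0.8},{"x":0,"y":0,"z":0,"rx":0,"ry":0,"rz":0,"claw":0.8},{"x":0,"y":0,"z":0,"rx":0,"ry":0,"rz":0,"claw":0.8}]'
python3 - <<'E'
from h import *
c=r.capture("scene")
cv2.imwrite("pics/e.png",cv2.resize(c["img"][140:240,250:350],(500,500)))
E
```

```text
clock: 9.7
tool_pos: [0.5167, 0.053, 0.3417]
ee_rot: [[0.999, 0.048, -0.0], [0.048, -0.999, 0.0], [-0.0, -0.0, -1.0]]
wrist_force: [0.0, 0.2, -1.0]
gripper_width: 0.0252
clock: 10.95
tool_pos: [0.5167, 0.053, 0.3367]
ee_rot: [[0.999, 0.048, 0.0], [0.048, -0.999, -0.0], [0.0, 0.0, -1.0]]
wrist_force: [-0.2, 0.0, -0.1]
gripper_width: 0.0253
```

View pics/e.png

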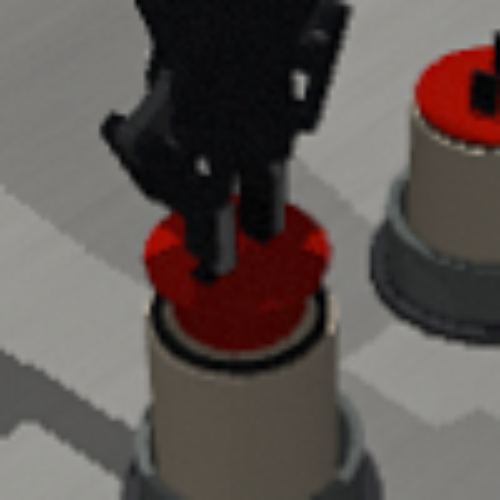

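The plug is centred in the gasket ring left to right, with both at crop column 240. Continue down gently.

```bash
python3 -m jog '[{"x":0,"y":0,"z":0.001,"rx":0,"ry":0,"rz":0,"claw":0.8},{"x":0,"y":0,"z":0.001,"rx":0,"ry":0,"rz":0,"claw":0.8},{"x":0,"y":0,"z":0.001,"rx":0,"ry":0,"rz":0,"claw":0.8},{"x":0,"y":0,"z":0.001,"rx":0,"ry":0,"rz":0,"claw":0.8},{"x":0,"y":0,"z":0.001,"rx":0,"ry":0,"rz":0,"claw":0.8},{"x":0,"y":0,"z":0.001,"rx":0,"ry":0,"rz":0,"claw":0.8},{"x":0,"y":0,"z":0,"rx":0,"ry":0,"rz":0,"claw":0.8},{"x":0,"y":0,"z":0,"rx":0,"ry":0,"rz":0,"claw":0.8},{"x":0,"y":0,"z":0,"rx":0,"ry":0,"rz":0,"claw":0.8},{"x":0,"y":0,"z":0,"rx":0,"ry":0,"rz":0,"claw":0.8}]'
python3 - <<'E'
from bench import r
o=r.get_obs();print(o["tool_pos"],o["wrist_force"],o["ft_torque"])
E
```

```text
clock: 12.25
tool_pos: [0.5168, 0.053, 0.3308]
ee_rot: [[0.999, 0.048, 0.0], [0.048, -0.999, 0.0], [0.0, -0.0, -1.0]]
wrist_force: [0.9, -0.3, -0.6]
gripper_width: 0.0255
[0.51676656 0.05301446 0.3307651 ] [ 0.86879344 -0.28147358 -0.59656471] [-0.00049405 -0.00159196 -0.01917938]
```

```bash
python3 -m jog '[{"x":0,"y":0,"z":0.001,"rx":0,"ry":0,"rz":0,"claw":0.8},{"x":0,"y":0,"z":0.001,"rx":0,"ry":0,"rz":0,"claw":0.8},{"x":0,"y":0,"z":0.001,"rx":0,"ry":0,"rz":0,"claw":0.8},{"x":0,"y":0,"z":0.001,"rx":0,"ry":0,"rz":0,"claw":0.8},{"x":0,"y":0,"z":0.001,"rx":0,"ry":0,"rz":0,"claw":0.8},{"x":0,"y":0,"z":0.001,"rx":0,"ry":0,"rz":0,"claw":0.8},{"x":0,"y":0,"z":0,"rx":0,"ry":0,"rz":0,"claw":0.8},{"x":0,"y":0,"z":0,"rx":0,"ry":0,"rz":0,"claw":0.8},{"x":0,"y":0,"z":0,"rx":0,"ry":0,"rz":0,"claw":0.8},{"x":0,"y":0,"z":0,"rx":0,"ry":0,"rz":0,"claw":0.8}]'
python3 -m jog '[{"x":0,"y":0,"z":0.001,"rx":0,"ry":0,"rz":0,"claw":0.8},{"x":0,"y":0,"z":0.001,"rx":0,"ry":0,"rz":0,"claw":0.8},{"x":0,"y":0,"z":0.001,"rx":0,"ry":0,"rz":0,"claw":0.8},{"x":0,"y":0,"z":0.001,"rx":0,"ry":0,"rz":0,"claw":0.8},{"x":0,"y":0,"z":0,"rx":0,"ry":0,"rz":0,"claw":0.8},{"x":0,"y":0,"z":0,"rx":0,"ry":0,"rz":0,"claw":0.8},{"x":0,"y":0,"z":0,"rx":0,"ry":0,"rz":0,"claw":0.8},{"x":0,"y":0,"z":0,"rx":0,"ry":0,"rz":0,"claw":0.8},{"x":0,"y":0,"z":0,"rx":0,"ry":0,"rz":0,"claw":0.8},{"x":0,"y":0,"z":0,"rx":0,"ry":0,"rz":0,"claw":0.8}]'
```

```text
clock: 13.5
tool_pos: [0.5168, 0.053, 0.3247]
ee_rot: [[0.999, 0.048, 0.0], [0.048, -0.999, 0.0], [0.0, -0.0, -1.0]]
wrist_force: [-0.4, 0.9, -1.4]
gripper_width: 0.0254
clock: 14.75
tool_pos: [0.5168, 0.053, 0.3207]
ee_rot: [[0.999, 0.048, 0.0], [0.048, -0.999, -0.0], [0.0, 0.0, -1.0]]
wrist_force: [0.1, -0.3, -1.2]
gripper_width: 0.025
```

```bash
python3 -m jog '[{"x":0,"y":0,"z":0.001,"rx":0,"ry":0,"rz":0,"claw":0.8},{"x":0,"y":0,"z":0.001,"rx":0,"ry":0,"rz":0,"claw":0.8},{"x":0,"y":0,"z":0.001,"rx":0,"ry":0,"rz":0,"claw":0.8},{"x":0,"y":0,"z":0.001,"rx":0,"ry":0,"rz":0,"claw":0.8},{"x":0,"y":0,"z":0.001,"rx":0,"ry":0,"rz":0,"claw":0.8},{"x":0,"y":0,"z":0.001,"rx":0,"ry":0,"rz":0,"claw":0.8},{"x":0,"y":0,"z":0,"rx":0,"ry":0,"rz":0,"claw":0.8},{"x":0,"y":0,"z":0,"rx":0,"ry":0,"rz":0,"claw":0.8},{"x":0,"y":0,"z":0,"rx":0,"ry":0,"rz":0,"claw":0.8},{"x":0,"y":0,"z":0,"rx":0,"ry":0,"rz":0,"claw":0.8}]'
python3 -m jog '[{"x":0,"y":0,"z":0.001,"rx":0,"ry":0,"rz":0,"claw":0.8},{"x":0,"y":0,"z":0.001,"rx":0,"ry":0,"rz":0,"claw":0.8},{"x":0,"y":0,"z":0.001,"rx":0,"ry":0,"rz":0,"claw":0.8},{"x":0,"y":0,"z":0.001,"rx":0,"ry":0,"rz":0,"claw":0.8},{"x":0,"y":0,"z":0,"rx":0,"ry":0,"rz":0,"claw":0.8},{"x":0,"y":0,"z":0,"rx":0,"ry":0,"rz":0,"claw":0.8},{"x":0,"y":0,"z":0,"rx":0,"ry":0,"rz":0,"claw":0.8},{"x":0,"y":0,"z":0,"rx":0,"ry":0,"rz":0,"claw":0.8},{"x":0,"y":0,"z":0,"rx":0,"ry":0,"rz":0,"claw":0.8},{"x":0,"y":0,"z":0,"rx":0,"ry":0,"rz":0,"claw":0.8}]'
```

```text
clock: 16.0
tool_pos: [0.5168, 0.053, 0.3147]
ee_rot: [[0.999, 0.048, 0.0], [0.048, -0.999, -0.0], [0.0, 0.0, -1.0]]
wrist_force: [-0.5, -0.1, -0.9]
gripper_width: 0.0251
clock: 17.25
tool_pos: [0.5168, 0.053, 0.3107]
ee_rot: [[0.999, 0.048, 0.0], [0.048, -0.999, 0.0], [0.0, -0.0, -1.0]]
wrist_force: [-0.1, -0.4, -1.2]
gripper_width: 0.0251
```

```bash
python3 -m jog '[{"x":0,"y":0,"z":0.001,"rx":0,"ry":0,"rz":0,"claw":0.8},{"x":0,"y":0,"z":0.001,"rx":0,"ry":0,"rz":0,"claw":0.8},{"x":0,"y":0,"z":0.001,"rx":0,"ry":0,"rz":0,"claw":0.8},{"x":0,"y":0,"z":0,"rx":0,"ry":0,"rz":0,"claw":0.8},{"x":0,"y":0,"z":0,"rx":0,"ry":0,"rz":0,"claw":0.8},{"x":0,"y":0,"z":0,"rx":0,"ry":0,"rz":0,"claw":0.8},{"x":0,"y":0,"z":0,"rx":0,"ry":0,"rz":0,"claw":0.8},{"x":0,"y":0,"z":0,"rx":0,"ry":0,"rz":0,"claw":0.8},{"x":0,"y":0,"z":0,"rx":0,"ry":0,"rz":0,"claw":0.8},{"x":0,"y":0,"z":0,"rx":0,"ry":0,"rz":0,"claw":0.8}]'
python3 - <<'E'
from h import *
c=r.capture("scene")
cv2.imwrite("pics/f.png",cv2.resize(c["img"][150:230,260:340],(480,480)))
E
```

```text
clock: 18.5
tool_pos: [0.5167, 0.053, 0.3077]
ee_rot: [[0.999, 0.048, 0.0], [0.048, -0.999, -0.0], [0.0, 0.0, -1.0]]
wrist_force: [0.6, 0.4, -0.7]
gripper_width: 0.0251
```

View pics/f.png

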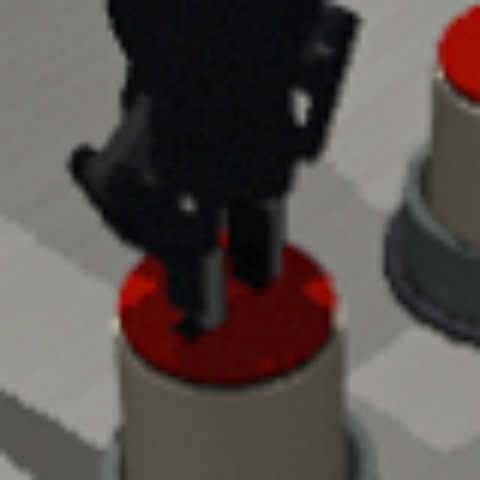

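The flange is now just above the gasket, with no contact force yet. Next, 1 mm steps.

```bash
python3 -m jog '[{"x":0,"y":0,"z":0.0005,"rx":0,"ry":0,"rz":0,"claw":0.8},{"x":0,"y":0,"z":0.0005,"rx":0,"ry":0,"rz":0,"claw":0.8},{"x":0,"y":0,"z":0.0005,"rx":0,"ry":0,"rz":0,"claw":0.8},{"x":0,"y":0,"z":0,"rx":0,"ry":0,"rz":0,"claw":0.8},{"x":0,"y":0,"z":0,"rx":0,"ry":0,"rz":0,"claw":0.8},{"x":0,"y":0,"z":0,"rx":0,"ry":0,"rz":0,"claw":0.8},{"x":0,"y":0,"z":0,"rx":0,"ry":0,"rz":0,"claw":0.8},{"x":0,"y":0,"z":0,"rx":0,"ry":0,"rz":0,"claw":0.8},{"x":0,"y":0,"z":0,"rx":0,"ry":0,"rz":0,"claw":0.8},{"x":0,"y":0,"z":0,"rx":0,"ry":0,"rz":0,"claw":0.8}]'
```

```text
clock: 19.8
tool_pos: [0.5168, 0.053, 0.3063]
ee_rot: [[0.999, 0.048, 0.0], [0.048, -0.999, 0.0], [0.0, -0.0, -1.0]]
wrist_force: [0.0, 0.6, 3.6]
gripper_width: 0.0252
```

```bash
python3 -m jog '[{"x":0,"y":0,"z":0.0005,"rx":0,"ry":0,"rz":0,"claw":0.8},{"x":0,"y":0,"z":0.0005,"rx":0,"ry":0,"rz":0,"claw":0.8},{"x":0,"y":0,"z":0,"rx":0,"ry":0,"rz":0,"claw":0.8},{"x":0,"y":0,"z":0,"rx":0,"ry":0,"rz":0,"claw":0.8},{"x":0,"y":0,"z":0,"rx":0,"ry":0,"rz":0,"claw":0.8},{"x":0,"y":0,"z":0,"rx":0,"ry":0,"rz":0,"claw":0.8},{"x":0,"y":0,"z":0,"rx":0,"ry":0,"rz":0,"claw":0.8},{"x":0,"y":0,"z":0,"rx":0,"ry":0,"rz":0,"claw":0.8},{"x":0,"y":0,"z":0,"rx":0,"ry":0,"rz":0,"claw":0.8},{"x":0,"y":0,"z":0,"rx":0,"ry":0,"rz":0,"claw":0.8}]'
```

```text
clock: 21.05
tool_pos: [0.5168, 0.053, 0.3053]
ee_rot: [[0.999, 0.048, 0.0], [0.048, -0.999, 0.0], [0.0, 0.0, -1.0]]
wrist_force: [0.3, 0.5, 5.8]
gripper_width: 0.0252
```

Force tracks the gasket curve: 6.7 N including the cap's weight implies about 2.3 mm. Push 0.9 mm more, then release slowly.

```bash
python3 -m jog '[{"x":0,"y":0,"z":0.0005,"rx":0,"ry":0,"rz":0,"claw":0.8},{"x":0,"y":0,"z":0.0004,"rx":0,"ry":0,"rz":0,"claw":0.8},{"x":0,"y":0,"z":0,"rx":0,"ry":0,"rz":0,"claw":0.8},{"x":0,"y":0,"z":0,"rx":0,"ry":0,"rz":0,"claw":0.8},{"x":0,"y":0,"z":0,"rx":0,"ry":0,"rz":0,"claw":0.8},{"x":0,"y":0,"z":0,"rx":0,"ry":0,"rz":0,"claw":0.8},{"x":0,"y":0,"z":0,"rx":0,"ry":0,"rz":0,"claw":0.8},{"x":0,"y":0,"z":0,"rx":0,"ry":0,"rz":0,"claw":0.8},{"x":0,"y":0,"z":0,"rx":0,"ry":0,"rz":0,"claw":0.8},{"x":0,"y":0,"z":0,"rx":0,"ry":0,"rz":0,"claw":0.8}]'
```

```text
clock: 22.3
tool_pos: [0.5168, 0.053, 0.3046]
ee_rot: [[0.999, 0.048, 0.0], [0.048, -0.999, 0.0], [0.0, -0.0, -1.0]]
wrist_force: [-1.1, 0.6, 6.8]
gripper_width: 0.0253
```

```bash
python3 -m jog '[{"x":0,"y":0,"z":0.0003,"rx":0,"ry":0,"rz":0,"claw":0.68},{"x":0,"y":0,"z":0.0003,"rx":0,"ry":0,"rz":0,"claw":0.65},{"x":0,"y":0,"z":0.0003,"rx":0,"ry":0,"rz":0,"claw":0.62},{"x":0,"y":0,"z":0.0003,"rx":0,"ry":0,"rz":0,"claw":0.59},{"x":0,"y":0,"z":0.0002,"rx":0,"ry":0,"rz":0,"claw":0.56},{"x":0,"y":0,"z":0,"rx":0,"ry":0,"rz":0,"claw":0.5},{"x":0,"y":0,"z":0,"rx":0,"ry":0,"rz":0,"claw":0.45},{"x":0,"y":0,"z":0,"rx":0,"ry":0,"rz":0,"claw":0.4},{"x":0,"y":0,"z":0,"rx":0,"ry":0,"rz":0,"claw":0.35},{"x":0,"y":0,"z":0,"rx":0,"ry":0,"rz":0,"claw":0.35}]'
```

```text
clock: 23.55
tool_pos: [0.5167, 0.053, 0.3028]
ee_rot: [[0.999, 0.048, -0.0], [0.048, -0.999, 0.0], [-0.0, -0.0, -1.0]]
wrist_force: [0.1, 0.1, -0.3]
gripper_width: 0.055
```

Released with zero residual force. Retreat upward and away so the cameras can check.

```bash
python3 -m jog '[{"x":0,"y":0,"z":-0.005,"rx":0,"ry":0,"rz":0,"claw":0.35},{"x":0,"y":0,"z":-0.015,"rx":0,"ry":0,"rz":0,"claw":0.35},{"x":0,"y":0,"z":-0.025,"rx":0,"ry":0,"rz":0,"claw":0.35},{"x":0,"y":0,"z":-0.03,"rx":0,"ry":0,"rz":0,"claw":0.35},{"x":0,"y":0.03,"z":-0.03,"rx":0,"ry":0,"rz":0,"claw":0.35},{"x":0,"y":0.04,"z":0,"rx":0,"ry":0,"rz":0,"claw":0.35},{"x":0,"y":0.04,"z":0,"rx":0,"ry":0,"rz":0,"claw":0.35},{"x":0,"y":0.04,"z":0,"rx":0,"ry":0,"rz":0,"claw":0.35},{"x":0,"y":0.04,"z":0,"rx":0,"ry":0,"rz":0,"claw":0.35},{"x":0,"y":0.04,"z":0,"rx":0,"ry":0,"rz":0,"claw":0.35}]'
python3 - <<'E'
from h import *
cs=[r.capture("scene"),r.capture("top")]
cv2.imwrite("pics/g.png",np.hstack([cv2.resize(cs[0]["img"][140:230,255:345],(400,400)),cv2.resize(cs[1]["img"][240:330,235:325],(400,400))]))
E_=[]
for c,n in zip(cs,[(298,202),(280,285)]):
    try:
        b=cv2.convexHull(blob(red(c["img"]),n));e=cv2.fitEllipse(b);print(e);E_.append(e[0])
        m=np.zeros(c["img"].shape[:2],np.uint8);cv2.fillPoly(m,[b],1);k=((m>0)&(c["img"].max(2)<60)).astype(np.uint8);_,_,s,ct=cv2.connectedComponentsWithStats(k);i=[j for j in range(1,len(s)) if s[j,4]>10]
        print(ct[i],np.linalg.norm(np.diff(onz(c,ct[i],.132),axis=0),axis=1),circ(onz(c,b.reshape(-1,2).astype(float),.126)))
    except Exception as x:print(x)
if len(E_)==2:print("flange top",tri(cs,E_))
E
```

```text
clock: 24.8
tool_pos: [0.5277, -0.1781, 0.4095]
ee_rot: [[0.999, 0.048, 0.002], [0.048, -0.999, -0.001], [0.002, 0.001, -1.0]]
wrist_force: [0.8, 0.3, -1.1]
gripper_width: 0.0554
((297.32354736328125, 201.312255859375), (23.595916748046875, 35.6845817565918), 87.6063461303711)
[[302.84444444 193.62222222]
 [291.50877193 201.89473684]] [0.0380435] (array([0.515358  , 0.05254878]), np.float64(0.04067538114301032))
((279.19036865234375, 285.0823974609375), (42.63658142089844, 43.03142547607422), 94.65933227539062)
[[291.48387097 284.        ]
 [266.95       285.05      ]] [0.04475124] (array([0.51716353, 0.05302467]), np.float64(0.039306741109725686))
flange top (array([0.51646463, 0.05241721, 0.12589006]), [0.8, 0.8])
```

View pics/g.png

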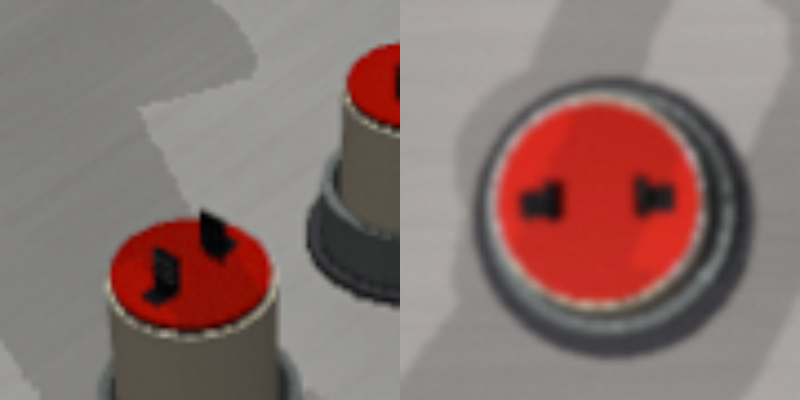

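The cap sits level and flush, with the triangulated flange top at 0.126 and the underside at about 0.090. In the top view the tabs are 44.8 mm apart, against 43.9 mm when free on the board. In the scene the far tab was clipped by my red hull and read 38 mm, so I'll recheck that unclipped.

Run:
```python
from h import *
def tabs(c,im,x0,y0,x1,y1,z):
    k=(im.max(2)<60).astype(np.uint8);w=np.zeros_like(k);w[y0:y1,x0:x1]=k[y0:y1,x0:x1]
    _,_,s,ct=cv2.connectedComponentsWithStats(w);i=[j for j in range(1,len(s)) if s[j,4]>15]
    P=onz(c,ct[i],z);print(ct[i].round(1).tolist(),s[i,4],np.linalg.norm(P[1]-P[0]) if len(i)>1 else None)
c=r.capture("scene");t=r.capture("top")
tabs(c,cv2.imread("pics/scene0.png"),170,274,206,306,.055);tabs(c,c["img"],284,184,312,209,.134)
tabs(t,cv2.imread("pics/top0.png"),416,296,455,312,.055);tabs(t,t["img"],262,276,298,294,.134)
o=r.get_obs();print(o["clock"],o["wrist_force"])
```

```text
[[193.6, 284.5], [178.0, 297.1]] [54 64] 0.04243220580084199
[[302.7, 193.1], [291.5, 201.9]] [54 57] 0.03923238847868385
[[446.6, 304.2], [424.8, 305.5]] [35 39] 0.04365513060623022
[[291.4, 284.0], [267.0, 285.0]] [29 40] 0.04447230436654338
25.0 [-0.12409434  0.34516209 -0.65877005]
```

The scene gives 39.2 mm and the top 44.5 mm, so they disagree by a pixel or two. I'll compare against the closed canister, which is a known locked reference, in the same way.

Run:
```python
from h import *
cs=[r.capture("scene"),r.capture("top")]
for name,ns in(("closed",[(349,158),(165,300)]),("ours",[(297,201),(279,285)])):
    E=[]
    for c,n in zip(cs,ns):
        im=c["img"];hl=cv2.convexHull(blob(red(im),n));e=cv2.fitEllipse(hl);E.append(e[0])
        w=np.zeros(im.shape[:2],np.uint8);cv2.ellipse(w,((e[0][0],e[0][1]-3*(c is cs[0])),(e[1][0]-2,e[1][1]-4),e[2]),1,-1)
        k=(w>0)&(im.max(2)<60);_,_,s,ct=cv2.connectedComponentsWithStats(k.astype(np.uint8));i=np.argsort(-s[1:,4])[:2]+1
        P=onz(c,ct[i],.134);d=P[1]-P[0];print(name,ct[i].round(1).tolist(),s[i,4],"sep mm",(np.linalg.norm(d)*1e3).round(1),"ang",np.degrees(np.arctan2(d[0],d[1])).round(0)%180)
    print("flange",tri(cs,E))
im=cs[0]["img"];cv2.imwrite("pics/i.png",np.hstack([cv2.resize(im[178:228,272:322],(400,400),interpolation=cv2.INTER_CUBIC),cv2.resize(im[135:185,324:374],(400,400),interpolation=cv2.INTER_CUBIC)]))
```

```text
Traceback (most recent call last):
IndexError: index 1 is out of bounds for axis 0 with size 1
```

Run:
```python
from h import *
cs=[r.capture("scene"),r.capture("top")]
for name,ns in(("closed",[(349,158),(165,300)]),("ours",[(297,201),(279,285)])):
    E=[]
    for c,n in zip(cs,ns):
        im=c["img"];hl=cv2.convexHull(blob(red(im),n));E.append(cv2.fitEllipse(hl)[0])
    print(name,"flange",tri(cs,E))
t=cs[1]["img"];t0=cv2.imread("pics/top0.png");im=cs[0]["img"]
f=lambda a,x,y,s:cv2.resize(a[y-s:y+s,x-s:x+s],(290,290),interpolation=cv2.INTER_CUBIC)
cv2.imwrite("pics/i.png",np.vstack([np.hstack([f(im,298,200,22),f(im,349,158,22)]),np.hstack([f(t,279,285,24),f(t,165,300,24)])]))
```

```text
closed flange (array([0.49287095, 0.26951434, 0.11597047]), [0.9, 0.9])
ours flange (array([0.5163568 , 0.05250197, 0.12585904]), [0.9, 0.9])
```

View pics/i.png

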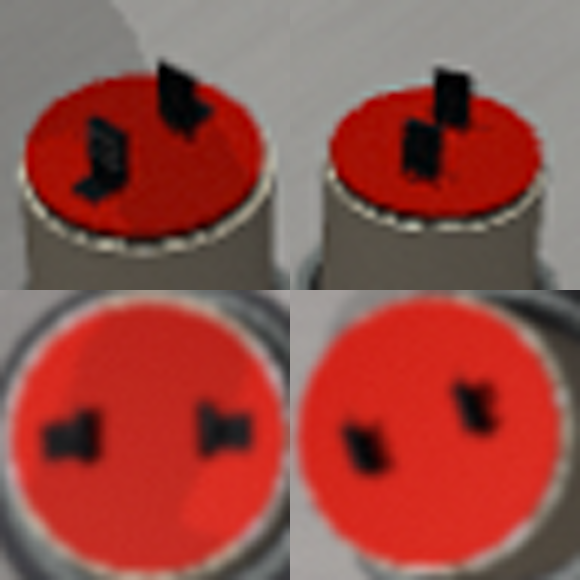

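```bash
python3 -c "
from bench import r
print(r.close_job(), r.get_obs()['clock'])"
```

```text
the job is handed in; nothing more can be done
the job is handed in; nothing more can be done
```

The red cap is in the open canister's mouth, and my checks indicate it is locked. I handed the job in at about 25 s of the 72 s, with the arm clear and touching nothing. The hand-in gives no verdict.

I gripped the cap by its tabs, lifted it and lowered it into the mouth. I pressed the gasket to about 2.9 mm, judged from 7.7 N on its force curve. I then released the tabs while feeding down about 1.4 mm, because the fingers rise as they open. The highest canister force I read was about 7 N, sampled only at the end of each move.

**Last checks:**
- **Position:** The flange top triangulates to 0.126 m. That method read 2 mm low on the closed cap, so it is really about 0.128 m. The underside is then about 0.092 m, matching the locked height rather than the sprung-up 0.130 m. The cap's centre is within about 1 mm of the mouth found earlier.
- **Level:** The cap looks flush in both views; I did not measure its tilt.
- **Tabs:** In the top view the inner gap is about 31 mm, against 32 mm when free. It would be about 27 mm if the feet were still trapped in the mouth.
- **Other objects:** My path kept clear of the closed canister, bottle, carton and tubs. I did not re-measure where they stand.

**Disagreements:**
- **Tab separation:** The scene view gave 39 mm, against 42 mm before the cap was moved, while the top view gave 44.5 mm. I put this down to the tab bars being partly hidden at that low angle, at about 2 mm per pixel. I trusted the top view and the height.
- **Grip opening:** The gripper read 25 mm while squeezing, against the nominal 29 mm. I left this unexplained.

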